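Show a relay card to the inspection camera

TASK

At the electronics bench, lift the loose lid off the round blue tin by its knob and set it down flat, knob up, in the middle of the green cutting mat. Then take the relay card out of the tin by its yellow grip and hold it up to the inspection camera: upright, component side squarely facing the lens, middle of the component side on the lens axis and 110 mm in front of the lens. Finish while still holding the card there, steady in the air, and keep off the camera and the solder spool, bottle and screwdriver.

Things in the scene. Friction and masses are not known exactly. Their poses are not given: they have to be found in the camera images.
- tin: Round blue open tin fixed to the bench, outer diameter 160 mm, inner 152 mm, 82 mm high. Origin: centre of its underside on the bench; z up. On its floor, in the middle, a black cradle with a slot (13 x 53 mm, 14 mm deep, slot floor 8 mm above the bench) in which the card stands.
- lid: Loose round blue lid, 0.13 to 0.25 kg: disc of 168 mm diameter, 4 mm thick, over a plug of 140 mm diameter, 6 mm deep, loose in the tin's mouth (6 mm all round). Origin: centre of the plug's underside, 76 mm above the bench when on the tin; z up. On top, central, a black cylindrical knob, 24 mm diameter, 30 mm tall. Set down, it stands on its plug.
- lid_knob (a point): Centre of the top face of the lid's knob, 40 mm above the lid's origin and 30 mm above the lid's top face.
- mat: Green cutting mat with a white grid, fixed flat on the bench, 297 mm (its x) by 210 mm (its y), 3 mm thick. Origin: centre of its underside; z up. Nothing stands on it at the start.
- card: Relay card, 0.045-0.08 kg, 62 mm tall, 50 wide (y), upright in the cradle, hidden by the lid at first, its top 12 mm below the rim. Origin: centre of underside; x out of the component side, z up. Grey foot 10 thick; green board with blue relay, black block, red lamp on +x (to x 11, z 30). Yellow grip from z 34 to 62, 12 thick (x; pinch here), 44 wide (y); red stripe on its +x top edge.
- card_face (a point): Middle of the card's component side: in the card's frame 6 mm out along x from the middle plane and 25 mm above the card's underside (37 mm below the top of the grip). This point is brought to the camera's focus.
- cam_stand: Inspection camera, fixed: black foot 124 mm diameter, 14 high; upright post 18 mm diameter, 25 mm behind the foot's centre, top 240 mm above the bench; on it a level camera head 42 mm high and wide, its height varies. Origin: centre of foot's underside; z up. It looks level along the stand's -x: a card held correctly has x, y, z parallel to the stand's x, y, z.
- cam_lens (a point): Centre of the camera's front (lens) face: a dark disc in a white ring of 42 mm diameter, 150 to 210 mm above the bench, 38 mm ahead (-x of the stand) of the foot's centre; the axes are those of the stand.
- cam_focus (a point): The focus: the point in the empty air 110 mm straight ahead of the lens (along the stand's -x), at the lens's height; the axes are those of the stand.
- spool: Solder spool standing flat, green flanges of 60 mm diameter and an orange winding, 40 mm high, loose; leave alone. Origin: centre of its underside.
- flux: Small amber bottle with a white cap, 38 mm diameter, 75 mm high, loose; leave alone. Origin: centre of its underside.
- driver: Screwdriver with a red handle, 170 mm long along its x, lying on the bench, loose; leave alone. Origin: about the middle of its length.
Things that resemble listed ones, but are neither listed nor needed, are in the scene too. Leave any purple or turquoise look-alike of the lid alone. Several things have the shape of the cam_stand; the one meant has the colours described above.

How it is judged:
By the outcome, as a careful person would: the job done as asked, in the order asked, and still so for the second after the job is handed in, while the arm keeps its last pose, push and grip.
It also fails if it takes over 51 s, if anything falls off the work surface, if the arm or the gripper's body presses on something with over 40 N, if the wrist force passes 120 N, or if a joint passes its speed limit or range.

ROBOT

A 6-joint arm with a two-finger parallel gripper is mounted at the origin on the work surface. World frame = base frame: x ahead of the robot, y to its left, z up, the work surface at z = 0. Lengths are in m, angles in degrees, forces in N, time in s.
With the tool pointing down it reaches from about 0.35 to 0.875 m from the base axis. Payload 4.2 kg.
Tool frame: the origin (TCP) lies midway between the tips of the shut fingers; the grasp point (between the pads) lies 19 mm behind it; z points along the fingers, y is the line along which they close (so a half turn about z gives the same grasp; the last joint's range is limited). The gripper opens to 87 mm and grips with 3 to 60 N. Pads are 19 mm wide; open, the fingers measure 117 mm over their backs; the gripper's body (75 mm by 190 mm) begins 51 mm behind the grasp point.
Start: joints at [86.895, 22.042, 0.453, 0, -68.411, -14.817], TCP at [0.192, 0.595, 0.223] pointing down, gripper open.
Joint ranges: [-179.83, 179.83], [-69.29, 118.12], [-61.27, 80.66], [-181.25, 117.63], [-171.15, -9.14], [-177.46, 177.46]. Speed limits (degrees/s): [159.86, 159.86, 180, 180, 180, 180].

INTERFACE

Orientations are given as [roll, pitch, yaw] about the fixed x, y, z axes, in that order (R = Rz(yaw) Ry(pitch) Rx(roll)).
In Python, from workcell import env gives the robot as it stands. The module is installed in compiled form; this text tells all that it offers. Calls block until the motion is done:
- env.goto(position, orientation): joint-space move of the TCP to a pose.
- env.move_straight(position, rotation=None, rate=0.15, force_limit=None): straight line of the TCP; rotation=None keeps the orientation; rate is the mean speed in m/s. With force_limit (N) it stops when the force on the tool has changed by that much, and returns True; else False.
- env.set_joints(angles): joint-space move.
- env.gripper_to(opening, grasp_force=None): opening from 0.0 (shut) to 1.0 (fully open); grasp_force is the grip in N (None keeps the last); returns when the fingers have stopped.
- env.dwell(seconds).
- env.inverse_kinematics(position, orientation): joint angles nearest the present ones, or None.
- env.read_state(): the state.
- env.grab_frame(name): name is "side" or "top"; returns a dict with "image" (480x640x3 uint8, blue, green, red), "fx", "fy", "cx", "cy" (pixels), "D" ([k1, k2, p1, p2, k3] as OpenCV has them; the pictures are not rectified), "position" and "orientation" of the camera in the world. Camera axes: x right, y up, looking along -z (the intrinsics and any distortion apply to the point x, -y, -z); pixel columns grow to the right and rows downward; lengths in m; the calibration is good to about 2 mm. A picture is of the moment at which its call begins. There is no depth.
A pose or a line that the arm cannot do raises env.Unreachable and nothing moves.
- env.close_job(): hands the job in; it is judged then, once.
Trained networks look in a picture, given as the dict that the camera call returned (one of the last four; its "shot" number tells which), for a name from the list of things; names that differ only in an ending like _2 or _b are one class to them, and where a whole thing is asked for, a point or a joint stands for the part that bears it (a point fixed in the world has none). Each returns a list of dicts, best first, with "score" (0 to 1); they miss things now and then, are a little off and sometimes report something else, mostly with a low value. They report only what shows in the picture. A call takes as long as a camera call. They do not tell look-alikes from the thing itself.
- env.search_frame(picture, thing): "xyz" ([x, y, z] in m, in world coordinates, good to about 4 mm: the middle of the surface that is visible of it).
- env.trace(picture, thing): "mask" (480x640 bool, what is visible of it).
The state is a dict: "clock": time; "joint_positions": joint angles; "qvel": joint speeds; "joint_torque": joint torques, N m; "position": TCP position; "tool_rot": TCP orientation; "force": force on the tool from outside, world axes, zero at the start; "wrist_torque": the same for the moment, N m; "opening": opening from 0.0 (shut) to 1.0 (fully open); "finger_force": force on a finger pad.
Only numpy, scipy, OpenCV 4.12 (cv2) and the standard library are available. Lean on these libraries where they do the work, as an engineer would, in place of code of your own. Each camera call takes 0.05 s, during which the arm holds its last target. There are 200 camera calls.

## Working session

There is one attempt and no reset: what is moved stays moved. The work goes in short steps, each a Python script; the robot and the scene stay as the last script left them, time stands still between calls to the robot, and variables do not carry over. Pictures are saved under pics/ and viewed, at most 10 in all, crops included, and the job is handed in when it is done.

```bash
mkdir -p pics
cat > h.py <<'E'
import numpy as np, cv2
from scipy.spatial.transform import Rotation as R
from workcell import env
def cam(f):
    o=f["orientation"]; Rm=R.from_euler('xyz',o,degrees=True).as_matrix() if np.size(o)==3 else np.array(o)
    K=np.array([[f["fx"],0,f["cx"]],[0,f["fy"],f["cy"]],[0,0,1.]])
    return Rm,np.array(f["position"]),K,np.array(f["D"],float)
def ray(f,px):
    Rm,p,K,D=cam(f); u=cv2.undistortPoints(np.array(px,float).reshape(-1,1,2),K,D)[:,0]
    d=np.c_[u[:,0],-u[:,1],-np.ones(len(u))]@Rm.T
    return p,d
def on_z(f,px,z):
    p,d=ray(f,px); return p+d*((z-p[2])/d[:,2])[:,None]
def proj(f,P):
    Rm,p,K,D=cam(f); q=(np.atleast_2d(P)-p)@Rm; q=q*[1,-1,-1]
    return cv2.projectPoints(q,np.zeros(3),np.zeros(3),K,D)[0][:,0]
E
python3 - <<'E'
from h import *
for n in("top","side"):
    f=env.grab_frame(n); cv2.imwrite(f"pics/{n}0.png",f["image"])
    print(n,np.round(f["position"],3),f["orientation"],f["fx"],f["D"])
    for t in("tin","lid","lid_knob","mat","cam_stand","cam_lens","spool","flux","driver"):
        print(t,[(np.round(d["xyz"],3).tolist(),round(d["score"],2),proj(f,d["xyz"])[0].round().tolist()) for d in env.search_frame(f,t)])
s=env.read_state();print(s["clock"],s["tool_rot"])
E
```

```text
top [ 0.392 -0.082  1.184] [ 12.0228499    0.15053185 -93.50115231] 483.7572175153515 [-0.0267967  0.         0.         0.         0.       ]
tin []
lid [([0.702, -0.243, 0.011], 0.77, [378.0, 212.0]), ([0.507, 0.024, 0.091], 0.61, [271.0, 293.0]), ([0.798, 0.257, 0.01], 0.58, [179.0, 187.0])]
lid_knob [([0.792, 0.26, 0.014], 0.87, [177.0, 189.0]), ([0.503, 0.026, 0.078], 0.6, [271.0, 295.0]), ([0.698, -0.239, 0.01], 0.59, [376.0, 214.0])]
mat [([0.494, 0.342, 0.005], 0.72, [145.0, 310.0])]
cam_stand [([0.536, -0.398, 0.013], 0.72, [447.0, 274.0]), ([0.521, -0.576, 0.014], 0.7, [520.0, 275.0])]
cam_lens [([0.52, -0.568, 0.164], 0.91, [544.0, 266.0]), ([0.541, -0.399, 0.204], 0.82, [471.0, 258.0]), ([0.494, 0.342, 0.004], 0.34, [145.0, 310.0])]
spool [([0.748, -0.063, 0.037], 0.68, [305.0, 196.0])]
flux [([0.746, 0.104, 0.049], 0.47, [236.0, 199.0])]
driver [([0.377, -0.194, 0.022], 0.57, [370.0, 345.0])]
side [-0.027 -1.064  0.751] [ 60.95600135  -1.42910317 -31.89719806] 609.4037090245222 [0.06168571 0.         0.         0.         0.        ]
tin [([0.473, -0.045, 0.04], 0.7, [27
[... 178 characters left out ...]
014, 0.084], 0.63, [274.0, 236.0]), ([0.751, -0.074, 0.029], 0.37, [386.0, 246.0])]
mat [([0.482, 0.331, -0.0], 0.8, [214.0, 214.0])]
cam_stand [([0.519, -0.602, 0.014], 0.93, [465.0, 441.0]), ([0.541, -0.427, 0.016], 0.92, [407.0, 368.0])]
cam_lens [([0.528, -0.418, 0.198], 0.85, [406.0, 282.0]), ([0.51, -0.589, 0.16], 0.7, [467.0, 364.0])]
spool [([0.749, -0.074, 0.03], 0.98, [385.0, 246.0]), ([0.541, -0.426, 0.017], 0.21, [407.0, 368.0])]
flux [([0.75, 0.098, 0.037], 0.68, [346.0, 215.0]), ([0.373, -0.2, 0.018], 0.31, [266.0, 328.0])]
driver [([0.373, -0.202, 0.02], 0.85, [266.0, 328.0]), ([0.473, -0.046, 0.042], 0.71, [275.0, 267.0])]
1.0 [-1.79999187e+02 -1.00053986e-03 -1.79202287e+01]
```

View pics/top0.png

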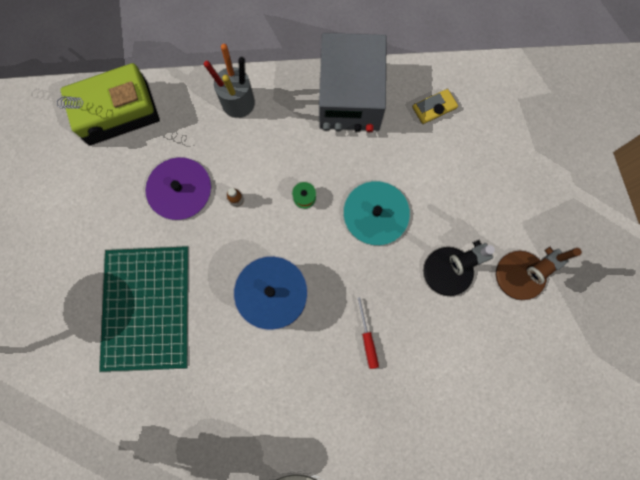

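View pics/side0.png

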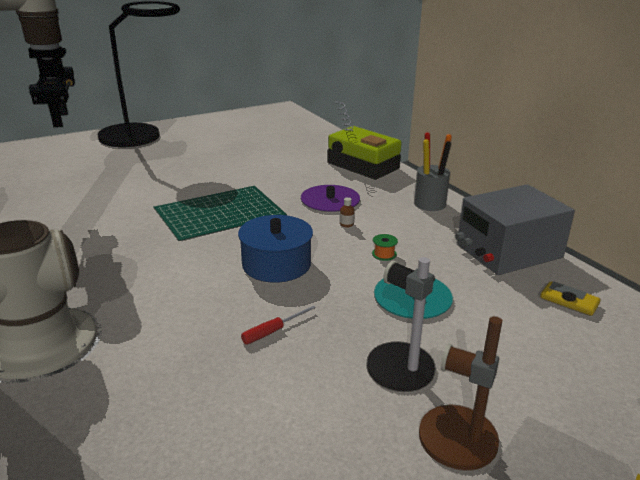

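Blue lid at top (271,293) / side (275,232) is the one meant; the purple (178,188) and turquoise (377,212) lids are look-alikes. The stand meant has the black foot, top (449,271) / side (401,367); the brown one, top (521,275), is not it. I'll confirm both in one enlarged crop.

Run:
```python
from h import *
f=env.grab_frame("top"); s=env.grab_frame("side")
a=cv2.resize(f["image"][225:315,415:505],None,fx=4.4,fy=4.4,interpolation=cv2.INTER_CUBIC)
b=cv2.resize(s["image"][250:390,350:440][:,:],(255,396),interpolation=cv2.INTER_CUBIC)
c=cv2.resize(f["image"][250:340,225:315],(144,144))
c=np.vstack([c,np.zeros((252,144,3),np.uint8)])
cv2.imwrite("pics/crop.png",np.hstack([a,b,c]))
# lid: blue circle at z=.086
hsv=cv2.cvtColor(f["image"],cv2.COLOR_BGR2HSV)
m=cv2.inRange(hsv,(100,110,40),(118,255,255)); m[:, :200]=0; m[:,340:]=0;m[:220]=0
c=max(cv2.findContours(m,0,cv2.CHAIN_APPROX_NONE)[0],key=cv2.contourArea)[:,0]
P=on_z(f,c,.086)[:,:2]; (x,y),r=cv2.minEnclosingCircle(P.astype(np.float32)); A=np.c_[2*P,np.ones(len(P))];q=np.linalg.lstsq(A,(P**2).sum(1),rcond=None)[0];print("lid",x,y,r,q[:2],np.sqrt(q[2]+q[:2]@q[:2]))
g=cv2.inRange(hsv,(65,80,20),(90,255,255)); g[:,200:]=0;g[:230]=0
c=max(cv2.findContours(cv2.morphologyEx(g,cv2.MORPH_CLOSE,np.ones((9,9))),0,cv2.CHAIN_APPROX_NONE)[0],key=cv2.contourArea)[:,0]
print("mat",cv2.minAreaRect(on_z(f,c,.003)[:,:2].astype(np.float32)*1000))
# foot: trace
t=env.trace(f,"cam_stand"); 
for d in t: print(d["score"],np.argwhere(d["mask"]).mean(0),d["mask"].sum())
dk=((f["image"].max(2)<45)*255).astype(np.uint8); dk[:, :415]=0; dk[:,485:]=0; dk[:240]=0;dk[300:]=0
c=max(cv2.findContours(dk,0,cv2.CHAIN_APPROX_NONE)[0],key=cv2.contourArea)[:,0]
P=on_z(f,c,.014)[:,:2]; 
from scipy.optimize import least_squares
q=least_squares(lambda p:np.linalg.norm(P-p,axis=1)-.062,P.mean(0),loss='soft_l1',f_scale=.002);print("foot",q.x,np.abs(q.fun).mean())
print("lamp",on_z(s,[[128,135]],0))
```

```text
lid 0.5088547468185425 0.026757273823022842 0.08243697881698608 [0.50923397 0.02684673] 0.08076571051903421
mat ((499.8668212890625, 342.896484375), (206.98655700683594, 292.58935546875), 88.98932647705078)
0.79 [267.61148087 454.01913478] 2404
0.65 [270.62527798 529.48369162] 2698
foot [ 0.54370605 -0.40553193] 0.004289354434265083
lamp [[0.45324229 1.03993056 0.        ]]
```

View pics/crop.png

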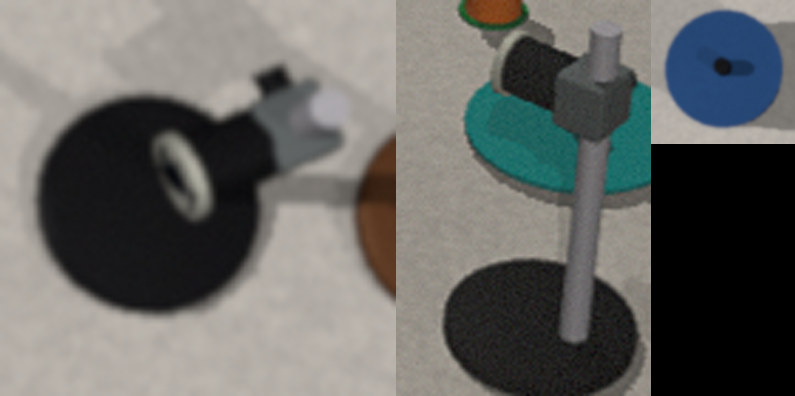

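The crop confirms the black foot with white-ringed lens (ring centre at about top px (456.4,265), post top (489.3,249)) and the blue lid with its black knob. Next I fit the stand pose, then move the lid.

```bash
cat > stand.py <<'E'
from h import *
from scipy.optimize import least_squares
def fit(f,s):
    dk=((f["image"].max(2)<60)*255).astype(np.uint8); dk[:, :415]=0; dk[:,485:]=0; dk[:240]=0;dk[310:]=0
    c=max(cv2.findContours(dk,0,cv2.CHAIN_APPROX_NONE)[0],key=cv2.contourArea)[:,0]
    P=on_z(f,c,.014)[:,:2]; c0=np.array([.5437,-.4055])
    k=(c[:,1]>273)|(c[:,0]<442); P=P[k]
    foot=least_squares(lambda p:np.r_[np.linalg.norm(P-p[:2],axis=1)-p[2]],[*c0,.062],loss='soft_l1',f_scale=.002).x
    def res(p):
        u=np.array([np.cos(p[2]),np.sin(p[2])])
        post=p[:2]+.025*u; lens=p[:2]-.038*u
        T=proj(f,[[*post,.24],[*lens,p[3]]])-[[489.3,248.9],[456.4,265.0]]
        S=proj(s,[[*post,.24],[*lens,p[3]]])-[[424.5,260.6],[391,273]]
        return np.r_[T.ravel(),S.ravel(),(p[:2]-foot[:2])/.0015]
    q=least_squares(res,[*foot[:2],-1.,.19],loss='soft_l1')
    return foot,q.x,res(q.x)
E
python3 - <<'E'
from stand import *
f=env.grab_frame("top"); s=env.grab_frame("side")
foot,q,r=fit(f,s); print(foot,q[:2],np.degrees(q[2]),q[3],r.round(1)); np.save("stand.npy",q)
im=f["image"][278:308,255:285].max(2); print("min",im.min()); 
k=np.argwhere(im<im.min()+12)[:,::-1].mean(0)+[255,278]; K=on_z(f,[k],.116)[0]
d=env.search_frame(s,"lid_knob"); print(k,K)
K[:2]=(K[:2]+[.509,.027])/2; print("use",K)
o=min(([180,0,a] for a in range(-180,180,15)),key=lambda o:np.inf if (j:=env.inverse_kinematics([K[0],K[1],.2],o)) is None else abs(j[5])+np.abs(np.array(j)-env.read_state()["joint_positions"]).max())
print(o)
env.goto([K[0],K[1],.17],o)
env.gripper_to(1.0)
print(env.move_straight([K[0],K[1],.093],rate=.1,force_limit=10))
env.gripper_to(0.0,30); st=env.read_state(); print(st["opening"],st["position"],st["finger_force"])
env.move_straight([K[0],K[1],.25],rate=.15)
st=env.read_state(); print(st["opening"],st["force"],st["clock"])
f=env.grab_frame("side");cv2.imwrite("pics/lift.png",f["image"])
E
```

```text
[ 0.54201298 -0.40174037  0.05889312] [ 0.54337675 -0.40562537] -70.38664132696253 0.18930487656697223 [ 1.2 -0.1 -1.1  0.1 -0.4 -0.6 -1.4 -0.3  0.9 -2.6]
min 19
[269.67241379 291.36206897] [0.50786094 0.02521367 0.116     ]
use [0.50843047 0.02610684 0.116     ]
[180, 0, -75]
False
0.2661934341846997 [0.50857443 0.02616001 0.09301721] 30.000001857988536
0.2666717979063817 [ 0.06754385  0.60418798 -3.32647602] 7.0167
```

View pics/lift.png

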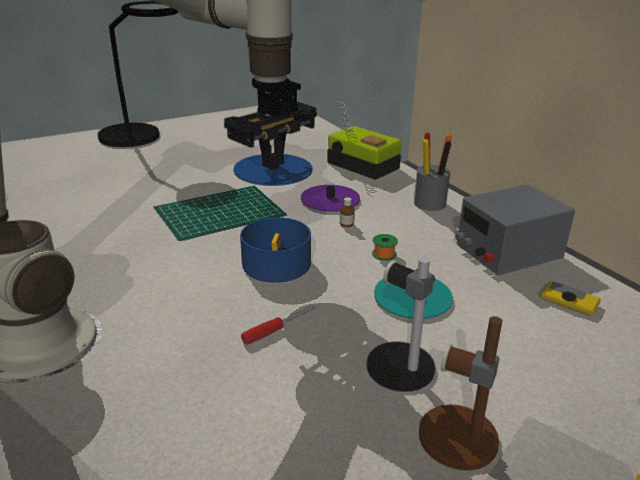

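The blue lid is off and level in the gripper, and the card's yellow grip shows in the tin at (277,242). Now I place the lid.

Run:
```python
from h import *
M=[.4999,.3429]; o=[180,0,-75]
env.goto([*M,.12],o)
print(env.move_straight([*M,.0175],rate=.08,force_limit=4), env.read_state()["position"])
env.gripper_to(1.0); env.move_straight([*M,.2],rate=.2)
env.goto([.36,.36,.25],o)
f=env.grab_frame("top"); s=env.grab_frame("side")
for n,g in(("top",f),("side",s)):
    for t in("card","lid","cam_stand","cam_lens"): print(n,t,[(np.round(d["xyz"],3).tolist(),round(d["score"],2)) for d in env.search_frame(g,t)][:3])
import pickle; pickle.dump((f,s),open("fs.pkl","wb"))
p=proj(f,[.509,.027,.07])[0].astype(int); a=cv2.resize(f["image"][p[1]-30:p[1]+30,p[0]-30:p[0]+30],(390,390),interpolation=cv2.INTER_CUBIC)
q=proj(s,[.509,.027,.07])[0].astype(int); b=cv2.resize(s["image"][q[1]-30:q[1]+30,q[0]-30:q[0]+30],(390,390),interpolation=cv2.INTER_CUBIC)
print(p,q,env.read_state()["clock"]); cv2.imwrite("pics/card.png",np.hstack([a,b])); cv2.imwrite("pics/top1.png",f["image"])
```

```text
True [0.49947129 0.34244436 0.01977308]
top card []
top lid [([0.701, -0.241, 0.016], 0.93), ([0.792, 0.257, 0.007], 0.64), ([0.5, 0.335, 0.016], 0.61)]
top cam_stand [([0.52, -0.576, 0.013], 0.79), ([0.541, -0.397, 0.014], 0.76)]
top cam_lens [([0.54, -0.4, 0.206], 0.85), ([0.518, -0.572, 0.164], 0.67)]
side card [([0.51, 0.017, 0.066], 0.6), ([0.446, 0.306, -0.002], 0.25)]
side lid [([0.791, 0.254, 0.008], 0.76), ([0.494, 0.33, 0.015], 0.63), ([0.678, -0.261, 0.014], 0.62)]
side cam_stand [([0.521, -0.601, 0.014], 0.91), ([0.542, -0.428, 0.015], 0.87), ([0.495, 0.333, 0.014], 0.69)]
side cam_lens [([0.529, -0.419, 0.202], 0.92), ([0.508, -0.591, 0.162], 0.75), ([0.373, -0.201, 0.018], 0.56)]
[270 292] [274 237] 12.9667
```

View pics/card.png

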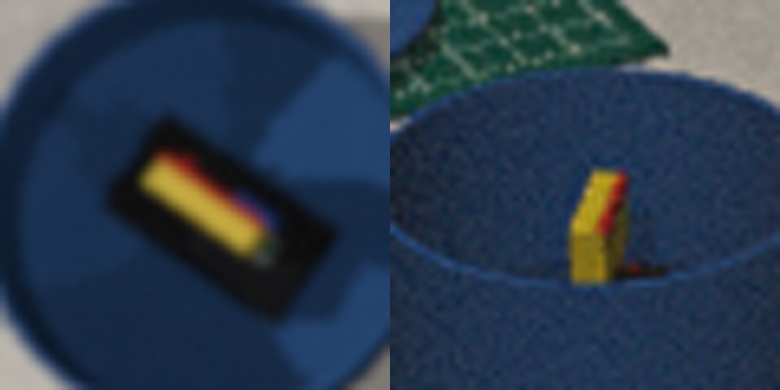

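View pics/top1.png

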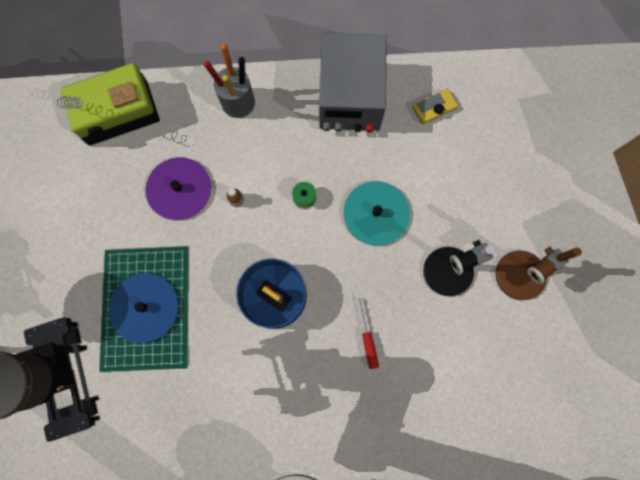

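The lid lies flat and central on the mat (top px (144,307)). The card's grip is in the tin at about top px (271,293), with the red stripe on its upper-right edge, so its +x runs toward world (+x,-y).

Run:
```python
from stand import *; import pickle
f,s=pickle.load(open("fs.pkl","rb"))
x0,y0,S=240,262,8
im=cv2.resize(f["image"][y0:y0+60,x0:x0+60],None,fx=S,fy=S,interpolation=cv2.INTER_CUBIC)
h=cv2.cvtColor(im,cv2.COLOR_BGR2HSV); w=lambda c:(c+.5)/S-.5+[x0,y0]
big=lambda m:max(cv2.findContours(m,0,cv2.CHAIN_APPROX_NONE)[0],key=cv2.contourArea)[:,0]
yl=cv2.inRange(h,(12,110,90),(35,255,255)); rd=cv2.inRange(h,(0,110,80),(11,255,255))|cv2.inRange(h,(165,110,80),(180,255,255))
m=cv2.morphologyEx(yl|rd,cv2.MORPH_OPEN,np.ones((7,7)))
P=on_z(f,w(big(m)),.07)[:,:2].astype(np.float32); r=cv2.minAreaRect(P*1000); print(r)
b=cv2.boxPoints(r)/1000; e=[b[1]-b[0],b[2]-b[1]]; l=max(e,key=np.linalg.norm); l=l/np.linalg.norm(l)
n=np.array([-l[1],l[0]]); 
if n@[1,-1]<0:n=-n
yaw=np.degrees(np.arctan2(n[1],n[0])); C=np.array(r[0])/1000; print("yaw",yaw,C)
np.save("card.npy",[*C,yaw])
# tin rim
Fy=np.load("stand.npy"); sy=np.degrees(Fy[2])
u=np.array([np.cos(Fy[2]),np.sin(Fy[2])]); F=Fy[:2]-.148*u; print("focus",F,Fy[3])
for k in(90,-90):
    for nm,p,y in(("pick",[*C,.15],yaw+k),("hold",[*(F-.006*u),Fy[3]+.01],sy+k)):
        j=env.inverse_kinematics(p,[180,0,y]); print(k,nm,None if j is None else np.round(j))
```

```text
((509.79901123046875, 26.00096321105957), (47.95923614501953, 17.267518997192383), 51.67960739135742)
yaw -38.320343 [0.50979901 0.02600096]
focus [ 0.49369742 -0.26621245] 0.18930487656697223
90 pick [ 21.  15. -21.   0. -54. 121.]
90 hold [-11.  16. -11.   0. -62. 121.]
-90 pick [ 21.  15. -21.   0. -54. -59.]
-90 hold [-11.  16. -11.   0. -62. -59.]
```

Run:
```python
from stand import *; import pickle
x,y,yaw=np.load("card.npy"); o=[180,0,yaw-90]
env.gripper_to(.6)
env.goto([x,y,.16],o)
print(env.move_straight([x,y,.043],rate=.1,force_limit=6))
env.gripper_to(0,20); st=env.read_state(); print(st["opening"]*87,st["position"],st["finger_force"])
env.move_straight([x,y,.24],rate=.15)
Fy=np.load("stand.npy"); u=np.array([np.cos(Fy[2]),np.sin(Fy[2])]); F=Fy[:2]-(.148+.006+.03)*u
z=Fy[3]+.01
env.goto([*F,z+.02],[180,0,np.degrees(Fy[2])-90])
env.move_straight([*(F),z])
env.dwell(.3); st=env.read_state(); print(st["opening"]*87,st["position"],st["tool_rot"],st["clock"])
f=env.grab_frame("top"); s=env.grab_frame("side"); pickle.dump((f,s),open("fs2.pkl","wb"))
a=cv2.resize(f["image"][215:315,380:515],(800,593),interpolation=cv2.INTER_CUBIC)
b=cv2.resize(s["image"][240:390,310:460],(600,600),interpolation=cv2.INTER_CUBIC)
cv2.imwrite("pics/ha.png",a);cv2.imwrite("pics/hb.png",b)
```

```text
False
11.943206869526893 [0.50979747 0.02600469 0.04300883] 20.000158776529133
11.577712732545466 [ 0.48203578 -0.23217206  0.19998683] [-1.79961578e+02  5.99585917e-02 -1.60358314e+02] 20.3917
```

View pics/ha.png

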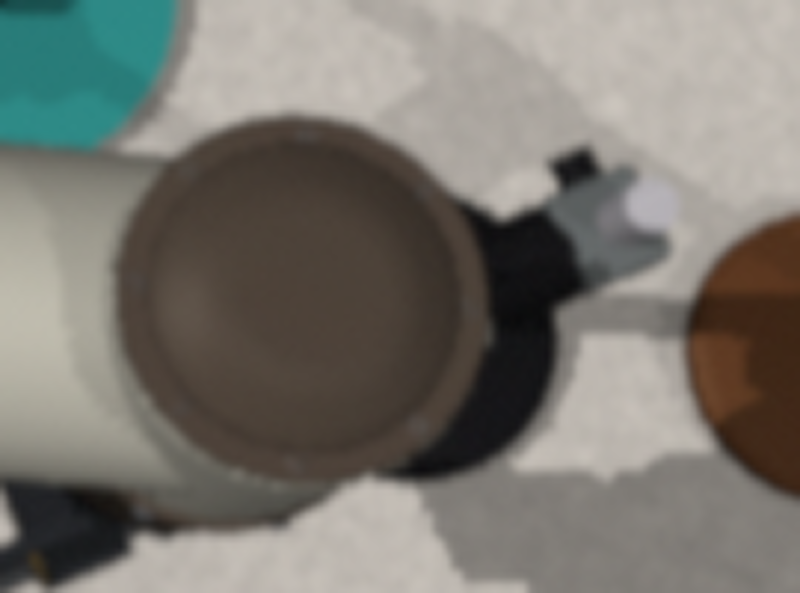

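View pics/hb.png

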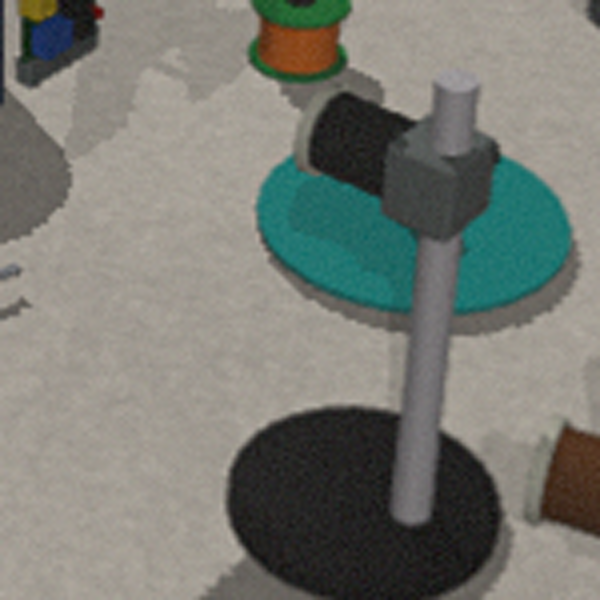

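The card is gripped with its component side toward the lens (card foot edge at side px ~(315,262)-(334,250)); the stand is in clear view in both pictures. I'll refine the stand pose by fitting its edges and check where the card sits in the grip.

```bash
cat > edge.py <<'E'
from h import *; import pickle
from scipy.optimize import least_squares
from scipy.ndimage import map_coordinates
f,s=pickle.load(open("fs.pkl","rb")); f2,s2=pickle.load(open("fs2.pkl","rb"))
t=np.linspace(0,2*np.pi,90,endpoint=False); ci=np.c_[np.cos(t),np.sin(t)]
def bodies(p):
    u=np.array([np.cos(p[2]),np.sin(p[2])]); v=np.array([-u[1],u[0]])
    cyl=lambda c,r,z0,z1:np.vstack([np.c_[c+r*ci,np.full(90,z)] for z in(z0,z1)])
    L=np.r_[p[:2]-.038*u,p[3]]
    ring=L+.021*(ci[:,:1]*np.r_[v,0]+ci[:,1:]*np.array([0,0,1.]))
    return dict(foot=cyl(p[:2],.062,0,.014),post=cyl(p[:2]+.025*u,.009,.014,.24),ring=ring)
def outline(g,B,n=120):
    h=cv2.convexHull(proj(g,B).astype(np.float32))[:,0]; h=np.vstack([h,h[:1]])
    d=np.r_[0,np.cumsum(np.linalg.norm(np.diff(h,axis=0),axis=1))]; q=np.linspace(0,d[-1],n,endpoint=False)
    c=np.c_[np.interp(q,d,h[:,0]),np.interp(q,d,h[:,1])]
    tg=np.roll(c,-1,0)-np.roll(c,1,0); nn=np.c_[-tg[:,1],tg[:,0]]; nn/=np.linalg.norm(nn,axis=1)[:,None]+1e-9
    return c,nn
def run(p,W,sets):
    G={id(g):cv2.GaussianBlur(cv2.cvtColor(g["image"],6).astype(float),(0,0),.8) for g in(f,s)}
    obs=[]
    for g,k in sets:
        c,nn=outline(g,bodies(p)[k]); k2=np.arange(-W,W+.01,.25)
        X=c[:,None]+k2[None,:,None]*nn[:,None]
        I=map_coordinates(G[id(g)],[X[...,1],X[...,0]],order=1,mode='nearest'); gr=np.abs(np.gradient(I,axis=1))
        j=gr.argmax(1); ok=(gr.max(1)>4)&(j>0)&(j<len(k2)-1); obs.append((g,k,X[np.arange(len(c)),j][ok]))
    def res(p):
        o=[]
        for g,k,pt in obs:
            h=cv2.convexHull(proj(g,bodies(p)[k]).astype(np.float32))
            o+=[cv2.pointPolygonTest(h,(float(a),float(b)),True)/np.sqrt(len(pt)/60) for a,b in pt]
        return np.array(o)
    q=least_squares(res,p,loss='soft_l1',f_scale=.4,x_scale=[.01,.01,.1,.01],diff_step=1e-3)
    return q.x,[(k,len(pt),np.median(np.abs([cv2.pointPolygonTest(cv2.convexHull(proj(g,bodies(q.x)[k]).astype(np.float32)),(float(a),float(b)),True) for a,b in pt]))) for g,k,pt in obs]
p0=np.load("stand.npy")
al=[(f,"foot"),(s,"foot"),(f,"post"),(s,"post"),(f,"ring"),(s,"ring")]
for nm,S in(("all",al),("top",al[::2]),("side",al[1::2])):
    p=p0
    for W in(4,3,2,2,1.5,1.5): p,m=run(p,W,S)
    print(nm,p[:2].round(4),np.degrees(p[2]).round(2),p[3].round(4),[(k,n,round(float(x),2)) for k,n,x in m])
    if nm=="all": np.save("stand2.npy",p); best=p
# card bottom corners, and overlay
T=np.array([0.48203578,-0.23217206,0.19998683]); a=p0[2]; u=np.array([np.cos(a),np.sin(a),0]); v=np.array([-u[1],u[0],0])
b=T-[0,0,.035]; C=np.array([b+x*u+y*v for x in(5,-5) for y in(-25,25)for x,y in[(x/1000,y/1000)]])
print(proj(s2,C).round(1)); 
print("card_face seen by side net",[(np.round(d["xyz"],3).tolist(),round(d["score"],2)) for d in env.search_frame(s2,"card")[:2]])
im=cv2.resize(s2["image"][220:370,310:460],(600,600),interpolation=cv2.INTER_CUBIC)
for k,B in bodies(best).items():
    c,_=outline(s2,B); cv2.polylines(im,[((c-[310,220]+.5)*4).astype(int)],True,(0,0,255),1)
h=cv2.convexHull(proj(s2,C).astype(np.float32))[:,0]; cv2.polylines(im,[((h-[310,220]+.5)*4).astype(int)],True,(255,0,255),1)
cv2.imwrite("pics/ov.png",im)
E
python3 edge.py
```

```text
all [ 0.5429 -0.4087] -81.03 0.1857 [('foot', 62, 0.77), ('foot', 72, 0.46), ('post', 18, 0.69), ('post', 52, 0.26), ('ring', 53, 0.66), ('ring', 34, 0.43)]
top [ 0.5432 -0.4046] -70.52 0.2081 [('foot', 105, 0.5), ('post', 12, 0.63), ('ring', 83, 0.21)]
side [ 0.5446 -0.4099] -86.87 0.188 [('foot', 54, 0.59), ('post', 52, 0.2), ('ring', 64, 0.25)]
[[317.3 262.3]
 [332.3 250.9]
 [313.1 260.4]
 [332.3 250.9]]
card_face seen by side net [([0.469, -0.241, 0.193], 0.66)]
```

View pics/ov.png

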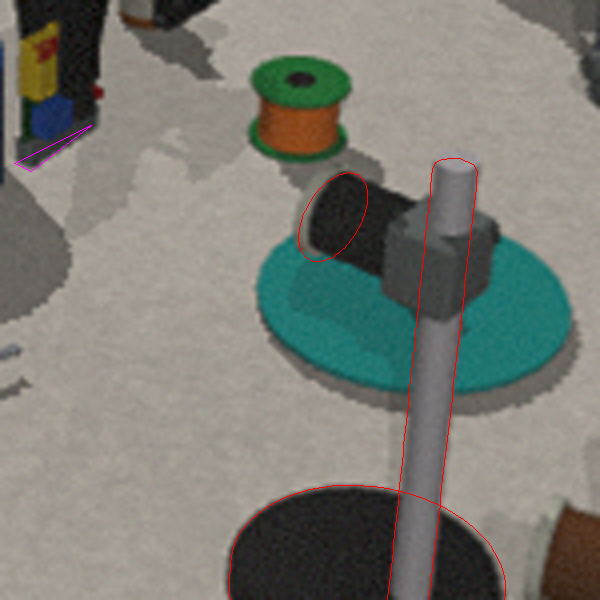

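The side-view ring fit locked onto the barrel edge, so its yaw is wrong. I'll refit with only the outer (left) arc of that ring, plus a small image offset per camera.

```bash
sed '/^p0=/,$d;/^def run/,$d' edge.py > edge2.py
cat >> edge2.py <<'E'
G=[cv2.GaussianBlur(cv2.cvtColor(g["image"],6).astype(float),(0,0),.8) for g in(f,s)]
cams=(f,s)
def obsv(p,W,sets):
    out=[]
    for i,k in sets:
        off=p[4+2*i:6+2*i]; c,nn=outline(cams[i],bodies(p)[k]); c=c+off; cen=c.mean(0)
        sel=np.ones(len(c),bool)
        if (i,k)==(1,"ring"): sel=c[:,0]-cen[0]<-.3*np.ptp(c[:,0])/2
        if k=="post": sel=c[:,1]<c[:,1].min()+(6 if i==0 else 200)
        c,nn=c[sel],nn[sel]; k2=np.arange(-W,W+.01,.25); X=c[:,None]+k2[None,:,None]*nn[:,None]
        gr=np.abs(np.gradient(map_coordinates(G[i],[X[...,1],X[...,0]],order=1),axis=1))
        j=gr.argmax(1); ok=(gr.max(1)>3)&(j>0)&(j<len(k2)-1); out.append((i,k,X[np.arange(len(c)),j][ok]))
    return out
def res(p,ob,split=False):
    o=[]
    for i,k,pt in ob:
        h=cv2.convexHull(proj(cams[i],bodies(p)[k]).astype(np.float32)); q=pt-p[4+2*i:6+2*i]
        o.append(np.array([cv2.pointPolygonTest(h,(float(a),float(b)),True) for a,b in q])/(1 if split else np.sqrt(max(len(pt),1)/20)))
    return o if split else np.r_[np.concatenate(o),p[4:]/.7]
def fit(sets,fixoff=False):
    p=np.r_[np.load("stand.npy"),0,0,0,0]
    for W in(3,2.5,2,2,1.5,1.5):
        ob=obsv(p,W,sets)
        q=least_squares(lambda x:res(x*sc*(np.r_[np.ones(4),np.zeros(4)] if fixoff else 1),ob),p/sc,loss='soft_l1',f_scale=.5,diff_step=1e-3); p=q.x*sc
    return p,[(i,k,len(pt),round(float(np.median(np.abs(r))),2),round(float(np.median(r)),2)) for (i,k,pt),r in zip(ob,res(p,ob,True))]
sc=np.array([.1,.1,1,.1,1,1,1,1])
al=[(0,"foot"),(1,"foot"),(0,"post"),(1,"post"),(0,"ring"),(1,"ring")]
for n,S,fx in(("all",al,0),("nooff",al,1),("noSideRing",al[:5],0)):
    p,m=fit(S,fx); print(n,p[:2].round(4),np.degrees(p[2]).round(2),p[3].round(4),p[4:].round(2),m)
    if n=="all": best=p; np.save("stand2.npy",p)
im=[cv2.resize(g["image"][y:y+140,x:x+90],(390,600),interpolation=cv2.INTER_CUBIC) for g,x,y in((f,415,200),(s,350,250))]
for i,(x,y) in enumerate(((415,200),(350,250))):
    for k,B in bodies(best).items():
        c=outline(cams[i],B)[0]+best[4+2*i:6+2*i]; cv2.polylines(im[i],[((c-[x,y]+.5)*[390/90,600/140]).astype(int)],True,(0,0,255),1)
cv2.imwrite("pics/ov2.png",np.hstack(im))
E
python3 edge2.py
```

```text
all [ 0.5443 -0.4074] -71.16 0.196 [-0.    0.   -1.09  0.5 ] [(0, 'foot', 74, 0.54, -0.2), (1, 'foot', 94, 0.6, 0.58), (0, 'post', 7, 0.61, -0.11), (1, 'post', 60, 0.28, 0.03), (0, 'ring', 79, 0.45, -0.44), (1, 'ring', 29, 0.24, 0.22)]
nooff [ 0.5435 -0.4057] -71.51 0.1939 [0. 0. 0. 0.] [(0, 'foot', 86, 0.41, 0.11), (1, 'foot', 93, 0.63, 0.63), (0, 'post', 7, 0.4, -0.1), (1, 'post', 58, 0.29, -0.0), (0, 'ring', 40, 0.99, -0.95), (1, 'ring', 29, 0.33, 0.19)]
noSideRing [ 0.543  -0.4042] -70.88 0.2097 [-0.    0.    0.52  0.  ] [(0, 'foot', 107, 0.53, 0.53), (1, 'foot', 77, 0.27, 0.24), (0, 'post', 6, 0.37, 0.18), (1, 'post', 59, 0.26, -0.01), (0, 'ring', 84, 0.25, 0.03)]
```

View pics/ov2.png

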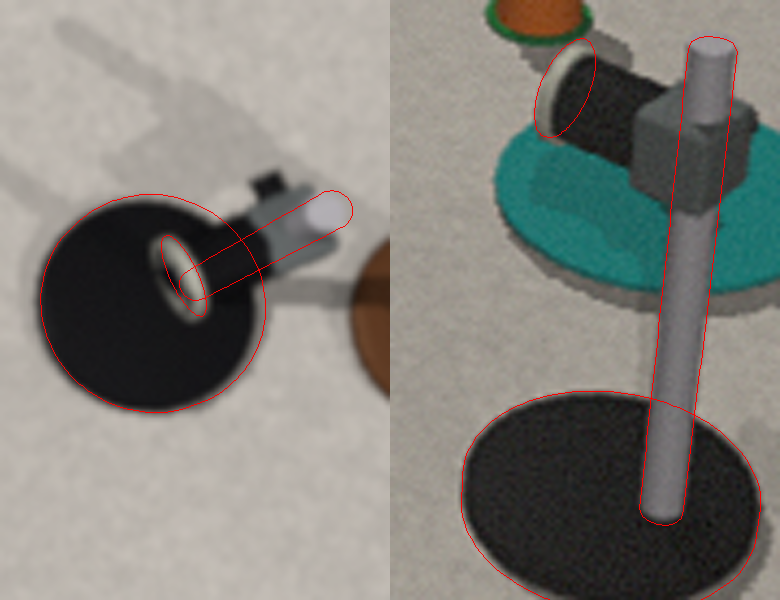

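The overlay fits foot, post and the side ring well; the lens height still varies between .189 and .196. I'll settle it numerically from the midline of the black barrel in the side picture.

```bash
cat > z.py <<'E'
import io,contextlib
from h import *; import pickle
f,s=pickle.load(open("fs.pkl","rb"))
p=np.array([.5439,-.4065,np.radians(-71.2),.19]); g=s["image"].astype(float).mean(2)
u=np.array([np.cos(p[2]),np.sin(p[2]),0])
for z in(.185,.19,.195,.2):
    L=np.r_[p[:2],z]-.038*u; A=proj(s,[L+t*u for t in(0,.01,.02,.03)]).round(1)
    # perpendicular profile: barrel edges along image of world vertical at t=.01,.015,.02
    o=[]
    for t in(.012,.016,.02,.024):
        c=proj(s,[L+t*u])[0]; d=proj(s,[L+t*u+[0,0,.02]])[0]-c; mpp=.02/np.linalg.norm(d); d/=np.linalg.norm(d)
        k=np.arange(-16,16,.1); v=cv2.remap(g.astype(np.float32),*(np.float32((c+k[:,None]*d)[:,i:i+1]) for i in(0,1)),cv2.INTER_LINEAR)[:,0]
        a=np.where(v<55)[0]; a=a[np.abs(k[a])<14]; o.append(((k[a].min()*mpp*1e3).round(1),(k[a].max()*mpp*1e3).round(1)))
    print(z,A[0],o)
E
python3 z.py
```

```text
0.185 [390.2 274.9] [(np.float64(-15.8), np.float64(28.1)), (np.float64(-14.6), np.float64(28.0)), (np.float64(-15.0), np.float64(28.0)), (np.float64(-15.6), np.float64(27.9))]
0.19 [390.4 272.4] [(np.float64(-20.6), np.float64(23.9)), (np.float64(-19.5), np.float64(23.1)), (np.float64(-19.9), np.float64(23.5)), (np.float64(-20.5), np.float64(23.4))]
0.195 [390.6 269.9] [(np.float64(-25.4), np.float64(18.9)), (np.float64(-24.4), np.float64(18.0)), (np.float64(-24.7), np.float64(18.4)), (np.float64(-25.3), np.float64(18.4))]
0.2 [390.8 267.5] [(np.float64(-27.5), np.float64(13.8)), (np.float64(-27.4), np.float64(13.0)), (np.float64(-27.4), np.float64(13.4)), (np.float64(-27.3), np.float64(13.4))]
```

```bash
cat > chk.py <<'E'
from h import *
def chk(T,yaw):
    a=np.radians(yaw); u=np.array([np.cos(a),np.sin(a),0]); v=np.array([-u[1],u[0],0]); b=T-[0,0,.035]
    s=env.grab_frame("side"); pr=lambda x,y,z:proj(s,[b+x/1e3*u+y/1e3*v+[0,0,z/1e3]])[0].round(1)
    print("foot +x edge",pr(5,-25,0),pr(5,25,0)); 
    # bottom edge of grey foot: yellow grip outline and blue relay
    h=cv2.cvtColor(s["image"],cv2.COLOR_BGR2HSV); c=pr(0,0,40); x0,y0=(c-40).astype(int)
    m=np.zeros(h.shape[:2],np.uint8); m[y0:y0+80,x0:x0+80]=cv2.inRange(h,(18,130,60),(35,255,255))[y0:y0+80,x0:x0+80]
    B=np.argwhere(m)[:,::-1]; print("yellow box",B.min(0),B.max(0),len(B),"pred",np.array([pr(x,y,z) for x in(-6,6) for y in(-22,22) for z in(34,62)]).tolist())
    g=s["image"].astype(float).mean(2)
    for y in(-20,-10,0,10,20):   # bottom edge along vertical profile
        p0=pr(5,y,0); d=pr(5,y,10)-p0; d/=np.linalg.norm(d); k=np.arange(-8,8,.25); q=np.float32(p0+k[:,None]*d)
        val=cv2.remap(np.float32(g),q[:,:1],q[:,1:],cv2.INTER_LINEAR)[:,0]; gr=np.gradient(cv2.GaussianBlur(val.reshape(-1,1),(1,9),2)[:,0]); print(y,"bottom edge at",k[np.abs(gr).argmax()],np.abs(gr).max().round(1),end="; ")
    print()
E
python3 - <<'E'
from chk import *
yaw=-71.; a=np.radians(yaw); u=np.array([np.cos(a),np.sin(a)]); F=np.array([.5438,-.4062])-.148*u; P=F-.006*u; z=.1925+.010
env.move_straight([*P,z],[180,0,yaw-90],rate=.05); env.dwell(.5)
st=env.read_state(); print(P,z,st["position"],st["tool_rot"],st["opening"]*87,st["clock"])
chk(np.array(st["position"]),yaw)
E
```

```text
[ 0.4936625  -0.26059014] 0.2025 [ 0.49367036 -0.26051169  0.20256272] [-1.79997542e+02  7.21075824e-03 -1.60991834e+02] 11.48848498344166 21.8083
foot +x edge [330.7 266.5] [347.8 255.8]
yellow box [321 201] [374 252] 208 pred [[327.4, 247.6], [327.7, 233.9], [342.7, 238.6], [343.2, 225.2], [332.6, 249.8], [333.0, 236.1], [347.8, 240.7], [348.4, 227.2]]
-20 bottom edge at 1.0 11.9; -10 bottom edge at 0.75 13.6; 0 bottom edge at 0.0 9.5; 10 bottom edge at 1.0 8.5; 20 bottom edge at 0.5 11.2;
```

Run:
```python
from chk import *
yaw=-71.; P=[.49366,-.26055]
env.move_straight([*P,.2015],[180,0,yaw-90],rate=.03); env.dwell(.5)
st=env.read_state(); T=np.array(st["position"]); s=env.grab_frame("side"); im=s["image"]
h=cv2.cvtColor(im,cv2.COLOR_BGR2HSV); m=cv2.inRange(h,(18,110,50),(36,255,255))
n,l,S,c=cv2.connectedComponentsWithStats(m)
for i in np.argsort(-S[1:,4])[:6]+1: print(S[i],c[i].round(1))
print("blue"); m=cv2.inRange(h,(105,120,40),(128,255,255)); m[:220]=0;m[275:]=0;m[:,:322]=0;m[:,360:]=0
n,l,S,c=cv2.connectedComponentsWithStats(m); print(S[1:],c[1:].round(1))
# dark-grey/bench silhouettes: row profile just across grey foot (z=4)
a=np.radians(yaw); u=np.array([np.cos(a),np.sin(a),0]); v=np.array([-u[1],u[0],0]); b=T-[0,0,.035]
for z in(3,5):
    A=proj(s,[b-.000*u-.025*v+[0,0,z/1e3]+.005*u,b+.025*v+.005*u+[0,0,z/1e3],b-.025*v-.005*u+[0,0,z/1e3]]); print("corners",A.round(1).tolist())
    d=(A[1]-A[0]); L=np.linalg.norm(d); k=np.arange(-10,L+8,1); q=np.float32(A[0]+k[:,None]*d/L)
    print([(int(x),int(y)) for x,y in zip(k,cv2.remap(np.float32(im.mean(2)),q[:,:1],q[:,1:],cv2.INTER_LINEAR)[:,0])],round(L,1))
print(st["clock"],T)
```

```text
[540 282  60  34 771] [571.3 300.5]
[360 130  41  34 711] [381.9 147.1]
[423 139   7  36 193] [425.8 156.2]
[314 191  40  17 145] [332.2 199.3]
[328 229  11  21 139] [333.  240.2]
[321 202   6   8  23] [323.2 205.1]
blue
[[332 248  10  12  89]] [[336.3 253.4]]
corners [[330.7, 265.6], [347.8, 255.0], [326.5, 263.7]]
[(-10, 154), (-9, 155), (-8, 150), (-7, 153), (-6, 153), (-5, 152), (-4, 152), (-3, 156), (-2, 147), (-1, 109), (0, 91), (1, 74), (2, 76), (3, 68), (4, 66), (5, 54), (6, 78), (7, 68), (8, 69), (9, 75), (10, 81), (11, 68), (12, 69), (13, 71), (14, 63), (15, 70), (16, 71), (17, 69), (18, 61), (19, 78), (20, 115), (21, 141), (22, 145), (23, 141), (24, 136), (25, 136), (26, 137), (27, 135), (28, 138)] 20.2
corners [[330.8, 264.7], [347.9, 254.0], [326.5, 262.8]]
[(-10, 157), (-9, 155), (-8, 151), (-7, 151), (-6, 152), (-5, 155), (-4, 156), (-3, 154), (-2, 114), (-1, 66), (0, 59), (1, 59), (2, 56), (3, 52), (4, 51), (5, 58), (6, 56), (7, 51), (8, 53), (9, 57), (10, 56), (11, 51), (12, 57), (13, 57), (14, 55), (15, 56), (16, 57), (17, 50), (18, 51), (19, 62), (20, 117), (21, 134), (22, 136), (23, 138), (24, 137), (25, 137), (26, 134), (27, 137), (28, 140)] 20.2
22.6083 [ 0.49366385 -0.26055184  0.20149824]
```

```bash
python3 -c "
from workcell import env
print(env.read_state()['opening'],env.close_job())"
```

```text
the job is handed in; nothing more can be done
0.13548931171057882 None
```

The job is handed in: the blue lid lies flat, knob up, in the middle of the green mat, and the relay card is held upright 110 mm in front of the lens, component side facing it; my estimates of the stand put that within about 2–3 mm and 1–2°, and the call returned no verdict.

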